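Set the range box and start the measurement

TASK

On the white range box, push the upright tab of the black selector dial round with a fingertip until it clicks in at the label with three dots. Only then press the white start key fully down with a fingertip and let it come up again. Pick nothing up and leave the loose things on the box and the bench where they are.

Things in the scene. Friction and masses are not known exactly. Their poses are not given: they have to be found in the camera images.
- range_box: white range box fixed to the bench, 250 mm (x, front to back) by 376 mm (y), flat top 75 mm above the bench; origin at the centre of its underside, own x points away from its front (which has the display and faces the robot at yaw 0), own y to its left. Along the rear edge of its top (own x = 108 mm) stand four fixed binding posts 26 mm tall.
- dial_centre (a point): point on the vertical axis of the selector dial, at the level of the box top (75 mm above the bench). The black dial round it has 40 mm radius and stands 14 mm above the box top (17 mm at its centre); a flat arm 9 mm high reaches from it to the tab.
- selector (a joint): turn of the dial about its vertical axis, rad, anticlockwise from above; 0 = tab points to the box's front (its own -x), at the bar label. Detents every 0.628 rad (36 deg): places at -1.257, -0.628, 0, 0.628, 1.257, a label beyond each; stops at -1.40 and 1.40. About 1 to 3 N on the tab takes it over a click; past half a step it springs into the next place and centres itself.
- tab (a point): centre of the upright black tab near the dial's rim, the part to push: 20 mm long radially, 12 mm thick along the arc, its top 37 mm above the box top and a white line along its top; this point lies 84 mm from the dial's axis and 20 mm above the box top. It is free on both sides and turns with the dial.
- pointer (a point): imaginary point turning with the dial, 118 mm from its axis in line with the tab, 2 mm above the box top; it lies over the centre of the label that the tab points at.
- label_1: round white label disc, 38 mm across, 1.6 mm thick, fixed flat on the top of the box, with one dot in black; origin at the centre of its underside. 
- label_2: round white label disc, 38 mm across, 1.6 mm thick, fixed flat on the top of the box, with two dots in black; origin at the centre of its underside. 
- label_3: round white label disc, 38 mm across, 1.6 mm thick, fixed flat on the top of the box, with three dots in a triangle in black; origin at the centre of its underside. THE RANGE TO SELECT. The four dotted labels are placed in any order, 118 mm from the dial's axis.
- label_4: round white label disc, 38 mm across, 1.6 mm thick, fixed flat on the top of the box, with four dots in a square in black; origin at the centre of its underside. 
- label_off: round white label disc, 38 mm across, 1.6 mm thick, fixed flat on the top of the box, with a bar in black; origin at the centre of its underside. The off place, always in the middle; the selector starts here.
- start_key (a joint): travel of the start key, m: 0 = up, 0.006 = fully pressed; a spring returns it; fully down takes 5 N.
- start_key_top (a point): centre of the top face of the start key, a round white push button 26 mm across in a black housing on the box's top, at own x = 0, own y = -148 mm of the box; pressed straight down.
- adapter: loose brass and steel adapter, 24 mm across, 32 mm tall, standing on the box top between dial and start key; origin under its centre. Bystander.
- short_link: loose brass shorting link, 14 by 50 mm with two black pins, 24 mm tall, lying on the box top; origin under its centre. Bystander.
- pocket_meter: loose hand-held meter, 170 by 85 by 43 mm, on the bench; origin under its centre. Bystander.
- resistor_can: loose steel standard-resistor can, 64 mm across, 95 mm tall; origin under its centre. Bystander.
- screwdriver: loose screwdriver, 170 mm, lying on the bench. Bystander.
- plug_tray: loose grey tray, 120 by 160 by 30 mm; origin under its centre. Bystander.
- cap: loose black cap, 30 mm across, 20 mm tall, in the tray; origin under its centre. Bystander.

How it is judged:
By the outcome, as a careful person would: the job done as asked, in the order asked, and still so for the second after the job is handed in, with the robot touching nothing.
It also fails if it takes over 54 s, if anything falls off the work surface, if the arm or the gripper's body presses on something with over 40 N, if the wrist force passes 120 N, or if a joint passes its speed limit or range.

ROBOT

A 6-joint arm with a two-finger parallel gripper is mounted at the origin on the work surface. World frame = base frame: x ahead of the robot, y to its left, z up, the work surface at z = 0. Lengths are in m, angles in rad, forces in N, time in s.
With the tool pointing down it reaches from about 0.35 to 0.85 m from the base axis. Payload 8.1 kg.
Tool frame: the origin (TCP) lies at the very end of the fingers, on their centre line; the grasp point (between the pads) lies 19 mm behind it; y points along the fingers, x is the direction in which the jaws open and shut, and the axes are right-handed (so a half turn about y gives the same grasp; the last joint's range is limited). The gripper opens to 85 mm and grips with 20 to 120 N. Pads are 22 mm wide; open, the fingers measure 114 mm over their backs; the gripper's body (76 mm by 85 mm) begins 54 mm behind the grasp point. The pads swing forward as they close: fully open they stand 13 mm farther back than shut.
Start: joints at [-1.358, 0.13, 1.488, -0, 1.523, -0.085], TCP at [0.176, -0.574, 0.231] pointing down, gripper open.
Joint ranges: [-2.96, 2.96], [-0.89, 2.26], [0.02, 2.5], [-1.34, 4.48], [0, 2.73], [-2.66, 2.66]. Speed limits (rad/s): [2.39, 2.39, 2.79, 3.14, 3.14, 3.14].

INTERFACE

Orientations are given as a unit quaternion [w, x, y, z].
In Python, from station import ctrl gives the robot as it stands. The module is installed in compiled form; this text tells all that it offers.
- The arm moves only by the tool step_arm, never from a script. Its argument "moves" is text: rows parted by semicolons, each of 7 numbers parted by spaces: the turn, a rotation vector about the tool's x, y, z in rad, then the shift along the tool's x, y, z in m, then the finger opening in m, from 0 to 0.0854. A call has exactly 8 rows; each row shifts and turns the commanded pose from where the row before left it, along the tool's axes as they then stand; what a row does not reach is not made up. A row lasts 1/10 s, in which the tool goes at most 50 mm and 8.59 degrees, less where a joint would pass 70% of its speed; a pose out of reach is approached as far as the arm can. A call with a gripper value outside its range is refused whole. The fingers move at their own pace and stop on an object; "grip_force" is the grip in N (left out, the last holds). Time passes only in rows, so rows that do not move let the fingers close, or fill a call up. It gives the time, the measured TCP pose, the force and the opening at its end, in the units of the state.
- ctrl.state(): the state, without advancing time (a new reading comes with each control period).
- ctrl.capture(name): name is "side" or "top" or "wrist"; returns a dict with "img" (480x640x3 uint8, red, green, blue), "depth" (480x640 float32, m along the optical axis (not along the pixel's ray), 0 where there is no reading), "vertical_fov" (degrees; the focal length in pixels is half the picture's height over the tangent of half this angle, whatever the lens; pixels are square), "cx", "cy" (the principal point, pixels), "pose" (4x4, takes a point from camera to world coordinates). Camera axes: x right, y down, z forward; pixel columns grow to the right and rows downward; lengths in m; the calibration is good to about 2 mm. A picture is of the moment at which its call begins.
- ctrl.finish_job(): hands the job in, once; it reports no verdict.
The state is a dict: "t": time; "joints": joint angles; "joint_vel": joint speeds; "tau": joint torques, N m; "ee_pos": TCP position; "orientation": TCP orientation; "force": force on the tool from outside, world axes, zero at the start; "moment": the same for the moment, N m; "grip_width": finger opening in m.
Only numpy, scipy, OpenCV 4.12 (cv2) and the standard library are available. Lean on these libraries where they do the work, as an engineer would, in place of code of your own. Each camera call takes 0.05 s, during which the arm holds its last target.

## Working session

There is one attempt and no reset: what is moved stays moved. The work goes in short steps, Python scripts to look and compute and a tool call to move; the robot and the scene stay as the last step left them, time stands still between calls to the robot, and variables do not carry over. Pictures are saved under pics/ and viewed, and the job is handed in when it is done.

Besides the shell and the picture viewer there is one more tool, called after "Request:" as name(argument=value, ...) on one line, values as JSON. step_arm: Moves the arm, as the interface text tells. Its arguments: {"type":"object","properties":{"moves":{"type":"string"},"grip_force":{"type":"number"}},"required":["moves"]}

```bash
mkdir -p pics; cat > h.py <<'E'
import numpy as np,cv2
from station import ctrl
def cap(n,f):
    c=ctrl.capture(n); cv2.imwrite('pics/'+f+'.png',c['img'][:,:,::-1]); np.savez('pics/'+f+'.npz',**{k:np.array(v) for k,v in c.items()}); return c
def ld(f): return dict(np.load('pics/'+f+'.npz'))
def K(c):
    h=c['img'].shape[0]; return h/2/np.tan(np.radians(float(c['vertical_fov']))/2)
def ray(c,u,v,z):
    f=K(c);d=np.array([(u-c['cx'])/f,(v-c['cy'])/f,1.]);P=c['pose'];d=P[:3,:3]@d;o=P[:3,3];return o+d*(z-o[2])/d[2]
def proj(c,p):
    P=c['pose'];q=P[:3,:3].T@(np.array(p)-P[:3,3]);return K(c)*q[:2]/q[2]+[c['cx'],c['cy']]
def dpt(c,u,v):
    f=K(c);z=c['depth'][int(v),int(u)];return c['pose'][:3,:3]@(np.array([(u-c['cx'])/f,(v-c['cy'])/f,1.])*z)+c['pose'][:3,3]
E
python3 - <<'E'
from h import *
for n in ['top','side','wrist']:
    c=cap(n,n+'0');print(n,c['pose'].round(3).tolist(),c['vertical_fov'],c['cx'],c['cy'])
print(ctrl.state())
E
```

```text
top [[-0.004, -0.997, 0.071, 0.479], [-1.0, 0.002, -0.029, 0.003], [0.029, -0.072, -0.997, 1.203], [0.0, 0.0, 0.0, 1.0]] 51.92469929887433 311.005363413934 236.35128517037325
side [[0.999, -0.024, 0.031, 0.531], [-0.039, -0.618, 0.785, -0.872], [0.0, -0.786, -0.618, 0.755], [0.0, 0.0, 0.0, 1.0]] 49.05468577411142 326.34255113726255 243.5784458593524
wrist [[0.294, -0.917, -0.269, 0.243], [-0.956, -0.283, -0.08, -0.553], [-0.003, 0.281, -0.96, 0.373], [0.0, 0.0, 0.0, 1.0]] 68.93313845706369 324.250588812381 234.9580051389234
{'t': 0.15, 'joints': array([-1.35842288e+00,  1.31011343e-01,  1.48904763e+00, -1.13504035e-05,
        1.52303229e+00, -8.54044423e-02]), 'joint_vel': array([-2.43441892e-04, -1.69135620e-03, -3.90683273e-03, -2.19323658e-03,
       -9.96823804e-05,  8.92502286e-04]), 'tau': array([ 3.66194872e-04, -5.70062935e+01, -5.01160097e+01, -2.98033383e-04,
        9.50020272e-03, -6.76254581e-05]), 'ee_pos': array([ 0.17595898, -0.57315477,  0.23046113]), 'orientation': array([ 0.56898506, -0.56829082,  0.42069856, -0.41989793]), 'force': array([-1.09544736, -0.03978068, -0.55994943]), 'moment': array([-0.02087817,  0.01684098,  0.01405892]), 'grip_width': 0.0855824455794672}
```

View pics/top0.png

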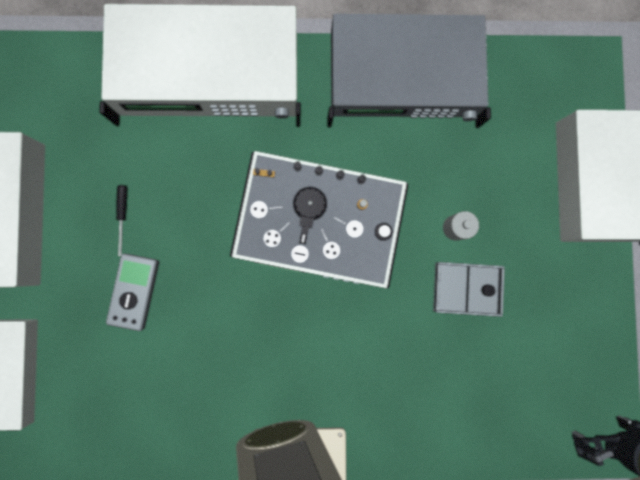

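View pics/side0.png

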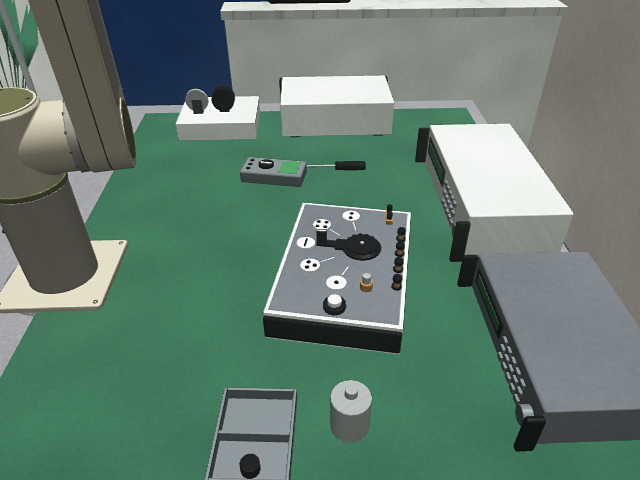

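Top view: box centred near (320,218). Labels from left: two (258,209), four (272,238), bar (300,254), three (332,250), one (354,229). Key is at (384,231), adapter at (362,204). Three dots is one step anticlockwise (+0.628).

```bash
python3 - <<'E'
from h import *
R={}
for n,pts in {'top0':dict(l2=(258,209),l4=(272,238),off=(300,254),l3=(332,250),l1=(354,229),key=(384,231)),'side0':dict(l2=(351,216),l4=(322,224),off=(306,242),l3=(310,265),l1=(337,283),key=(335,301))}.items():
    c=ld(n); g=c['img'].min(2); _,_,st,ce=cv2.connectedComponentsWithStats((g>170).astype(np.uint8))
    for k,p in pts.items():
        i=min(range(1,len(ce)),key=lambda i:np.hypot(*(ce[i]-p))+(1e3 if st[i][4]<40 else 0)); z=.0766 if k!='key' else .09
        # use hull moments
        m=(cv2.connectedComponents((g>170).astype(np.uint8))[1]==i).astype(np.uint8)
        h=cv2.convexHull(cv2.findContours(m,0,1)[0][0]);M=cv2.moments(h);u,v=M['m10']/M['m00'],M['m01']/M['m00']
        print(n,k,(round(u,1),round(v,1)),st[i][4],ray(c,u,v,z).round(4),'depth',dpt(c,u,v).round(3))
        R[n,k]=ray(c,u,v,z)[:2]
for n in ['top0','side0']:
    P=np.array([R[n,k] for k in ['l1','l3','off','l4','l2']]);A=np.c_[2*P,np.ones(5)];s=np.linalg.lstsq(A,(P**2).sum(1),rcond=None)[0]
    ctr=s[:2];print(n,'dial',ctr,'r',np.sqrt(s[2]+ctr@ctr));d=P-ctr;print(np.degrees(np.arctan2(d[:,1],d[:,0])).round(1))
for n,p in [('top0',(310,203)),('top0',(362,204)),('side0',(361,246)),('side0',(367,277)),('top0',(304,238)),('top0',(305,232))]:
    print(n,p,dpt(ld(n),*p).round(3))
for n in['top0','side0']:
    c=ld(n);x,y,w,hh=(220,140,200,160) if n=='top0' else (255,195,165,160)
    cv2.imwrite('pics/crop_%s.png'%n,cv2.resize(c['img'][y:y+hh,x:x+w,::-1],None,fx=3.6,fy=3.6,interpolation=cv2.INTER_CUBIC))
E
```

```text
top0 l2 (258.5, 209.1) 231 [0.623  0.09   0.0766] depth [0.623 0.09  0.08 ]
top0 l4 (271.7, 237.9) 207 [0.5566 0.0598 0.0766] depth [0.557 0.06  0.077]
top0 off (299.5, 253.5) 241 [ 0.5208 -0.0037  0.0766] depth [ 0.521 -0.004  0.078]
top0 l3 (331.0, 250.0) 222 [ 0.5288 -0.0759  0.0766] depth [ 0.529 -0.076  0.076]
top0 l1 (354.3, 228.5) 241 [ 0.578  -0.13    0.0766] depth [ 0.578 -0.13   0.074]
top0 key (384.1, 230.8) 98 [ 0.5715 -0.1962  0.09  ] depth [ 0.571 -0.195  0.096]
side0 l2 (350.8, 215.3) 121 [0.6237 0.0895 0.0766] depth [0.624 0.091 0.076]
side0 l4 (321.5, 223.6) 110 [0.5571 0.0605 0.0766] depth [0.557 0.06  0.077]
side0 off (305.5, 242.0) 150 [ 0.5214 -0.0035  0.0766] depth [ 0.521 -0.005  0.078]
side0 l3 (309.6, 264.4) 155 [ 0.5292 -0.0762  0.0766] depth [ 0.529 -0.075  0.076]
side0 l1 (335.9, 281.9) 208 [ 0.5786 -0.1295  0.0766] depth [ 0.579 -0.127  0.074]
side0 key (334.2, 298.7) 110 [ 0.5721 -0.189   0.09  ] depth [ 0.572 -0.196  0.096]
top0 dial [ 0.63648361 -0.02731519] r 0.1181314200948698
[-119.7 -155.7  168.4  132.5   96.6]
side0 dial [ 0.63600356 -0.02706117] r 0.11742522255355771
[-119.3 -155.3  168.4  132.    96. ]
top0 (310, 203) [ 0.635 -0.028  0.093]
top0 (362, 204) [ 0.631 -0.144  0.106]
side0 (361, 246) [ 0.634 -0.038  0.089]
side0 (367, 277) [ 0.635 -0.15   0.106]
top0 (304, 238) [ 0.554 -0.014  0.112]
top0 (305, 232) [ 0.57  -0.016  0.081]
```

```bash
ls pics
```

```text
crop_side0.png
crop_top0.png
side0.npz
side0.png
top0.npz
top0.png
wrist0.npz
wrist0.png
```

View pics/crop_top0.png

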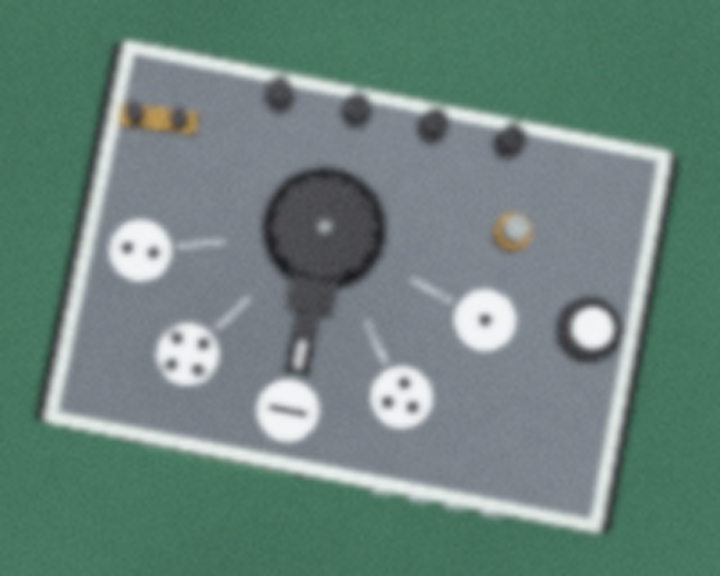

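```bash
cat >> h.py <<'E'
from scipy.spatial.transform import Rotation as Ro
def st():
    s=ctrl.state();q=s['orientation'];R=Ro.from_quat([q[1],q[2],q[3],q[0]]).as_matrix();return s,R
def go(p):
    s,R=st();print('t',round(s['t'],2),'pos',s['ee_pos'].round(4),'F',s['force'].round(2),'gw',s['grip_width'].round(4));print('R',R.round(3).tolist());print('shift tool',(R.T@(np.array(p)-s['ee_pos'])).round(4))
E
python3 - <<'E'
from h import *
go([.55,.045,.2])
D=np.array([.636,-.027])
for a in [168.4,168.4-28,204.4]:
    r=np.radians(a);print(a,D+.086*np.array([np.cos(r),np.sin(r)]))
E
```

```text
Traceback (most recent call last):
  File "h.py", line 18, in go
    s,R=st();print('t',round(s['t'],2),'pos',s['ee_pos'].round(4),'F',s['force'].round(2),'gw',s['grip_width'].round(4));print('R',R.round(3).tolist());print('shift tool',(R.T@(np.array(p)-s['ee_pos'])).round(4))
                                                                                               ^^^^^^^^^^^^^^^^^^^^^
AttributeError: 'float' object has no attribute 'round'
```

View pics/wrist0.png

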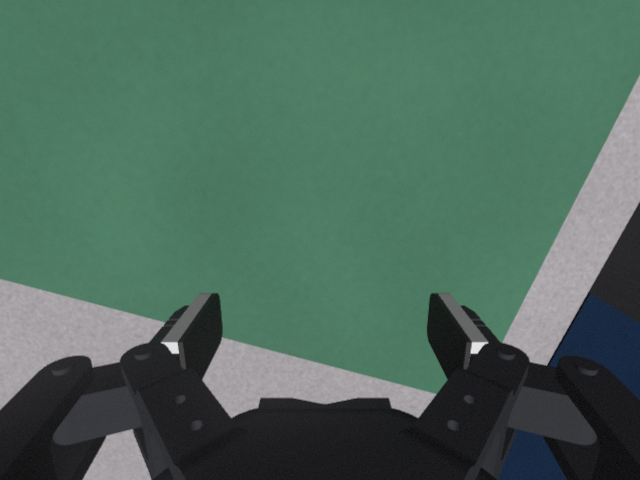

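```bash
sed -i "s/s\['grip_width'\].round(4)/round(float(s['grip_width']),4)/" h.py
python3 - <<'E'
from h import *
go([.55,.045,.2])
D=np.array([.636,-.027])
for a in [168.4,168.4-28,204.4]:
    r=np.radians(a);print(a,D+.086*np.array([np.cos(r),np.sin(r)]))
E
```

```text
t 0.15 pos [ 0.176  -0.5732  0.2305] F [-1.1  -0.04 -0.56] gw 0.0856
R [[0.293, -0.0, 0.956], [-0.956, 0.001, 0.293], [-0.001, -1.0, 0.0]]
shift tool [-0.4812  0.0312  0.5389]
168.4 [ 0.55175653 -0.0097073 ]
140.4 [0.56973586 0.02781846]
204.4 [ 0.55768121 -0.06252698]
```

Request:
step_arm(moves="0 0.13 0 0 0 0 0;0 0.13 0 0 0 0 0;0 0 0 -0.036 0 0.024 0;0 0 0 -0.036 0 0.024 0;0 0 0 -0.036 0 0.024 0;0 0 0 -0.036 0 0.024 0;0 0 0 -0.036 0 0.024 0;0 0 0 -0.036 0 0.024 0")

```text
t: 0.95
ee_pos: [0.3123, -0.3506, 0.231]
orientation: [0.509, -0.509, 0.491, -0.49]
force: [1.0, -0.4, 0.6]
grip_width: -0.0001
```

```bash
python3 - <<'E'
from h import *
go([.55,.045,.2])
E
```

```text
t 0.95 pos [ 0.3123 -0.3506  0.231 ] F [ 0.97 -0.43  0.59] gw -0.0001
R [[0.037, -0.0, 0.999], [-0.999, 0.0, 0.037], [-0.0, -1.0, -0.0]]
shift tool [-0.3864  0.0311  0.2524]
```

Request:
step_arm(moves="0 0 0 -0.04 0 0.026 0;0 0 0 -0.04 0 0.026 0;0 0 0 -0.04 0 0.026 0;0 0 0 -0.04 0 0.026 0;0 0 0 -0.04 0 0.026 0;0 0 0 -0.04 0 0.026 0;0 0 0 -0.04 0 0.026 0;0 0 0 -0.04 0 0.026 0")

```text
t: 1.75
ee_pos: [0.5081, -0.0227, 0.2312]
orientation: [-0.509, 0.509, -0.49, 0.49]
force: [0.6, -0.3, 0.4]
grip_width: 0.0002
```

```bash
python3 - <<'E'
from h import *
go([.552,.035,.2])
E
```

```text
t 1.75 pos [ 0.5081 -0.0227  0.2312] F [ 0.64 -0.33  0.38] gw 0.0002
R [[0.038, 0.0, 0.999], [-0.999, -0.0, 0.038], [0.0, -1.0, 0.0]]
shift tool [-0.056   0.0312  0.046 ]
```

Request:
step_arm(moves="0 0 0 -0.018 0.01 0.015 0;0 0 0 -0.018 0.01 0.015 0;0 0 0 -0.018 0.01 0.015 0;0 0 0 0 0.03 0 0;0 0 0 0 0.01 0 0;0 0 0 0 0 0 0;0 0 0 0 0 0 0;0 0 0 0 0 0 0")

```text
t: 2.55
ee_pos: [0.5513, 0.0305, 0.163]
orientation: [0.51, -0.509, 0.49, -0.491]
force: [0.2, -0.6, -0.0]
grip_width: -0.0002
```

```bash
python3 - <<'E'
from h import *
go([.552,.035,.097])
c=cap('side','side1')
c=cap('wrist','wrist1')
E
```

```text
t 2.55 pos [0.5513 0.0305 0.163 ] F [ 0.17 -0.55 -0.03] gw -0.0002
R [[0.037, 0.002, 0.999], [-0.999, -0.0, 0.037], [0.0, -1.0, 0.002]]
shift tool [-0.0045  0.066   0.0007]
```

View pics/side1.png

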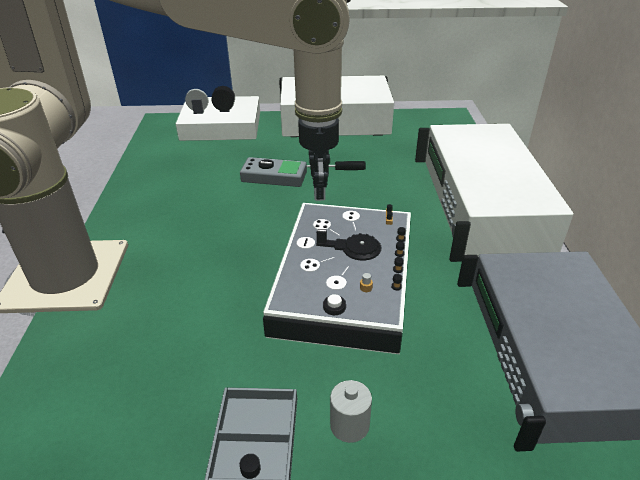

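View pics/wrist1.png

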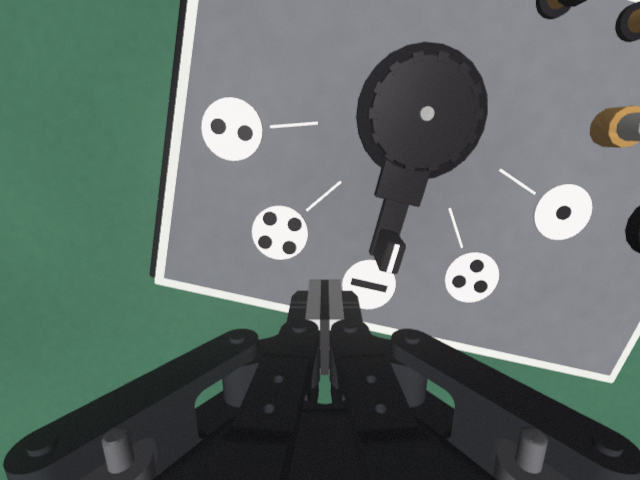

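Wrist view: closed tips at (325,285), tab at (390,255), with free space between them. Descending beside the tab on the four-dot side.

Request:
step_arm(moves="0 0 0 -0.005 0.01 0 0;0 0 0 0 0.015 0 0;0 0 0 0 0.015 0 0;0 0 0 0 0.015 0 0;0 0 0 0 0.01 0 0;0 0 0 0 0 0 0;0 0 0 0 0 0 0;0 0 0 0 0 0 0")

```text
t: 3.45
ee_pos: [0.551, 0.0359, 0.0971]
orientation: [0.51, -0.509, 0.49, -0.491]
force: [-0.7, 0.1, 0.1]
grip_width: -0.0
```

```bash
python3 - <<'E'
from h import *
go([.552,.035,.097])
c=cap('wrist','wrist2')
E
```

```text
t 3.45 pos [0.551  0.0359 0.0971] F [-0.65  0.11  0.06] gw -0.0
R [[0.038, 0.001, 0.999], [-0.999, -0.0, 0.038], [0.0, -1.0, 0.001]]
shift tool [0.001  0.0001 0.001 ]
```

View pics/wrist2.png

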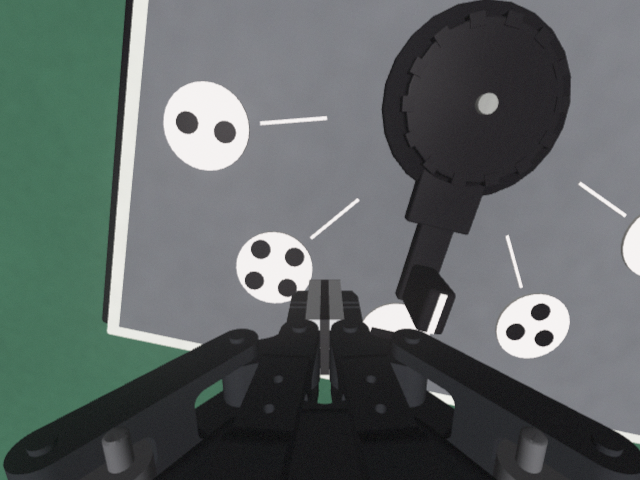

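Request:
step_arm(moves="0 0 0 0.005 0 0 0;0 0 0 0.005 0 0 0;0 0 0 0.005 0 0 0;0 0 0 0.005 0 0 0;0 0 0 0.005 0 0 0;0 0 0 0.004 0 0 0;0 0 0 0.004 0 0 0;0 0 0 0.004 0 0 0")

```text
t: 4.3
ee_pos: [0.5515, -0.0011, 0.0961]
orientation: [-0.509, 0.509, -0.491, 0.49]
force: [-1.5, 1.4, 0.4]
grip_width: -0.0003
```

```bash
python3 - <<'E'
from h import *
go([.552,-.03,.097])
c=cap('wrist','wrist3')
E
```

```text
t 4.3 pos [ 0.5515 -0.0011  0.0961] F [-1.52  1.35  0.39] gw -0.0003
R [[0.038, -0.001, 0.999], [-0.999, 0.0, 0.038], [-0.0, -1.0, -0.001]]
shift tool [ 0.0289 -0.0009 -0.0006]
```

View pics/wrist3.png

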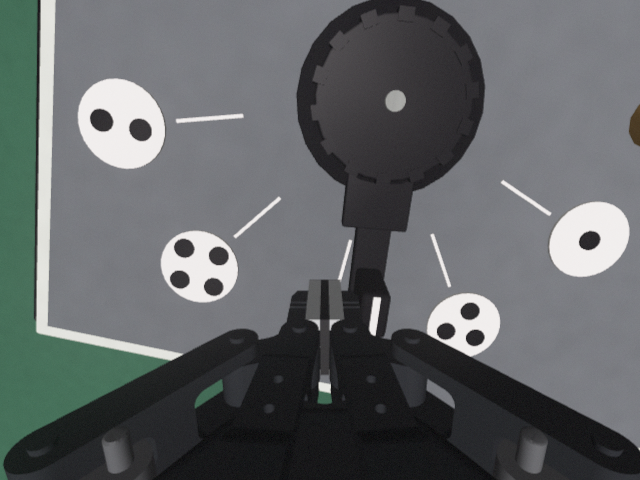

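Contact made (about 1.4 N) and the dial is turning. Continuing slowly.

Request:
step_arm(moves="0 0 0 0.003 0 0 0;0 0 0 0.003 0 0 0;0 0 0 0.002 0 0 0;0 0 0 0.002 0 0 0;0 0 0 0.002 0 0 0;0 0 0 0.002 0 0 0;0 0 0 0.002 0 0 0;0 0 0 0 0 0 0")

```text
t: 5.15
ee_pos: [0.5526, -0.0174, 0.0965]
orientation: [0.509, -0.509, 0.49, -0.491]
force: [0.1, 0.4, 0.3]
grip_width: 0.0
```

```bash
python3 - <<'E'
from h import *
go([.552,-.03,.097])
c=cap('wrist','wrist4')
E
```

```text
t 5.15 pos [ 0.5526 -0.0174  0.0965] F [0.08 0.35 0.32] gw 0.0
R [[0.038, 0.001, 0.999], [-0.999, -0.0, 0.038], [0.0, -1.0, 0.001]]
shift tool [ 0.0126 -0.0005 -0.001 ]
```

View pics/wrist4.png

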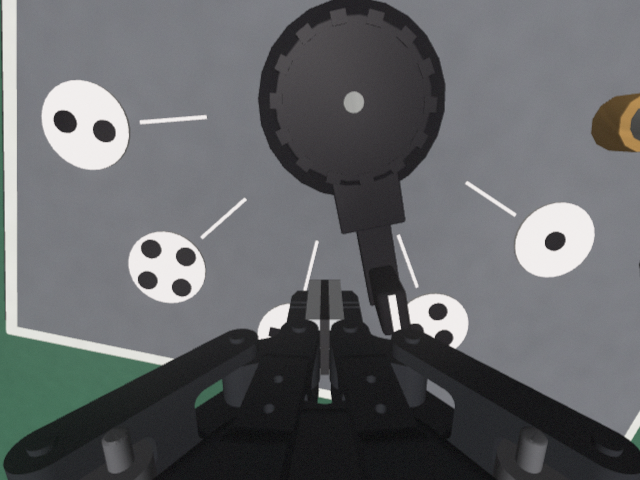

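Request:
step_arm(moves="0 0 0 0 0 0 0;0 0 0 0 0 0 0;0 0 0 0 0 0 0;0 0 0 0 0 0 0;0 0 0 0 0 0 0;0 0 0 0 0 0 0;0 0 0 0 0 0 0;0 0 0 0 0 0 0")

```text
t: 6.0
ee_pos: [0.5523, -0.017, 0.0963]
orientation: [-0.509, 0.509, -0.49, 0.49]
force: [-0.3, 1.3, -0.2]
grip_width: -0.0003
```

```bash
python3 - <<'E'
from h import *
go([.552,-.03,.097])
c=cap('wrist','wrist5')
E
```

```text
t 6.0 pos [ 0.5523 -0.017   0.0963] F [-0.32  1.33 -0.17] gw -0.0003
R [[0.038, -0.0, 0.999], [-0.999, 0.0, 0.038], [-0.0, -1.0, -0.0]]
shift tool [ 0.013  -0.0007 -0.0008]
```

View pics/wrist5.png

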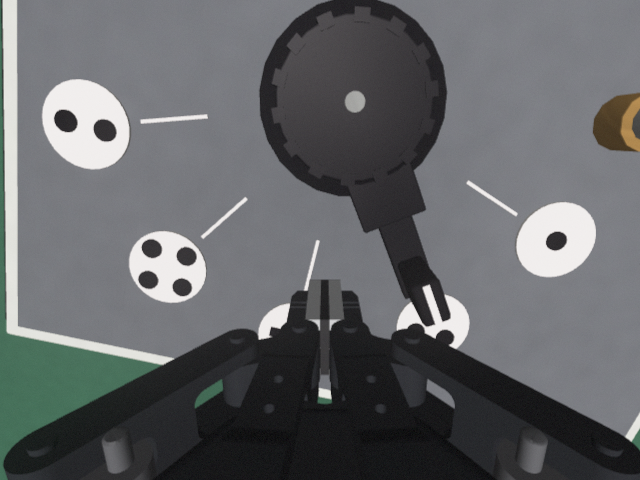

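The dial sprang in line with the three-dot label (433,325), and the finger no longer touches it. Backing off, lifting, then checking from the top.

Request:
step_arm(moves="0 0 0 -0.01 0 0 0;0 0 0 0 -0.02 0 0;0 0 0 0 -0.03 0 0;0 0 0 0 -0.03 0 0;0 0 0 0.03 0 -0.03 0;0 0 0 0.04 0 -0.03 0;0 0 0 0.04 0 -0.02 0;0 0 0 0 0 0 0")

```text
t: 6.85
ee_pos: [0.4743, -0.1233, 0.1765]
orientation: [-0.508, 0.509, -0.491, 0.492]
force: [1.4, 0.1, -0.5]
grip_width: -0.0001
```

```bash
python3 - <<'E'
from h import *
go([.5715,-.1957,.13])
c=cap('wrist','wrist6');t=cap('side','side6')
for k in ['l3','key']:
    p={'l3':[.529,-.076,.0766],'key':[.5715,-.196,.096]}[k]; print(k,proj(c,p),proj(t,p))
r=np.radians(204.4)
p=[.636+.084*np.cos(r),-.027+.084*np.sin(r),.112];print('tab exp wrist',proj(c,p))
E
```

```text
t 6.85 pos [ 0.4743 -0.1233  0.1765] F [ 1.35  0.08 -0.46] gw -0.0001
R [[0.034, -0.0, 0.999], [-0.999, -0.002, 0.034], [0.002, -1.0, -0.0]]
shift tool [0.0755 0.0466 0.0947]
l3 [255.87564211 153.79692383] [309.54795165 264.37198824]
key [450.95539545  89.37584991] [334.05255165 299.08049579]
tab exp wrist [216.98498309 100.29870396]
```

View pics/wrist6.png

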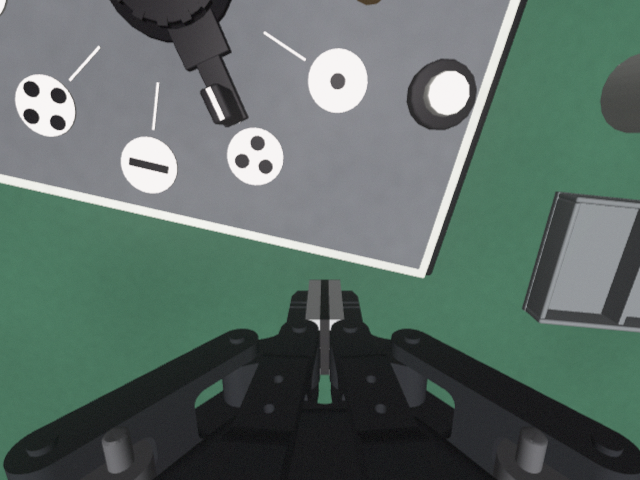

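View pics/side6.png

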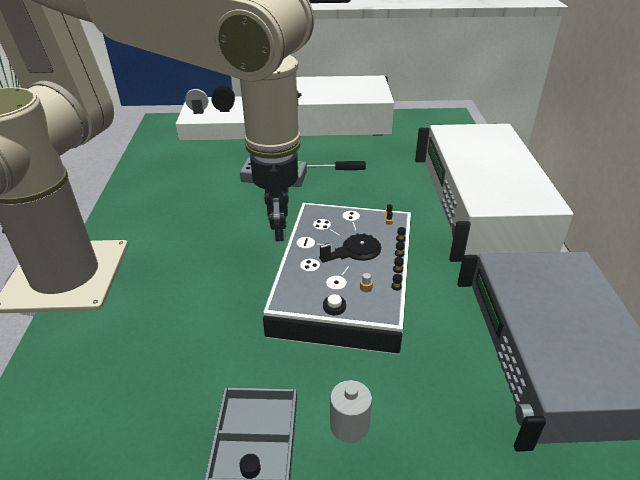

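```bash
python3 - <<'E'
from h import *
c=ld('wrist6');g=c['img'].min(2);m=(g>190).astype(np.uint8);_,l,s,ce=cv2.connectedComponentsWithStats(m)
i=l[93,448];u,v=ce[i];print(u,v,s[i]);
for z in(.094,.096,.098):print(ray(c,u,v,z).round(4))
ys,xs=np.where(l==i);P=np.array([dpt(c,x,y) for x,y in zip(xs,ys)]);print('key',np.median(P,0).round(4),np.percentile(P[:,2],[5,50,95]).round(4))
for p in [(418,110),(414,95),(425,75),(440,125)]:print(p,c['img'][p[1],p[0]],dpt(c,*p).round(4))
E
```

```text
448.50178443968593 92.3226266952177 [ 428   71   41   44 1401]
[ 0.5701 -0.1954  0.094 ]
[ 0.5698 -0.1948  0.096 ]
[ 0.5696 -0.1941  0.098 ]
key [ 0.5697 -0.1945  0.0968] [0.0955 0.0968 0.098 ]
(418, 110) [72 70 72] [ 0.5599 -0.1801  0.0868]
(414, 95) [78 75 78] [ 0.5687 -0.1768  0.086 ]
(425, 75) [75 73 76] [ 0.5802 -0.1822  0.0866]
(440, 125) [59 58 60] [ 0.5515 -0.1948  0.0875]
```

Request:
step_arm(moves="0 0 0 0.02 0 0.03 0;0 0 0 0.025 0 0.03 0;0 0 0 0.024 0 0.034 0;0 0 0 0 0.015 0 0;0 0 0 0 0.02 0 0;0 0 0 0 0.01 0 0;0 0 0 0 0 0 0;0 0 0 0 0 0 0")

```text
t: 7.75
ee_pos: [0.5728, -0.1844, 0.1316]
orientation: [0.51, -0.51, 0.49, -0.49]
force: [0.9, -0.4, 0.4]
grip_width: 0.0001
```

```bash
python3 - <<'E'
from h import *
go([.5705,-.1950,.0965])
E
```

```text
t 7.75 pos [ 0.5728 -0.1844  0.1316] F [ 0.91 -0.44  0.4 ] gw 0.0001
R [[0.039, -0.0, 0.999], [-0.999, 0.0, 0.039], [-0.0, -1.0, -0.0]]
shift tool [ 0.0105  0.0351 -0.0027]
```

Request:
step_arm(moves="0 0 0 0.01 0 -0.003 0;0 0 0 0 0.01 0 0;0 0 0 0 0.01 0 0;0 0 0 0 0.006 0 0;0 0 0 0 0.004 0 0;0 0 0 0 0 0 0;0 0 0 0 0 0 0;0 0 0 0 0 0 0")

```text
t: 8.55
ee_pos: [0.5704, -0.1955, 0.1017]
orientation: [0.509, -0.509, 0.49, -0.491]
force: [0.3, 0.0, -0.1]
grip_width: 0.0001
```

```bash
python3 - <<'E'
from h import *
go([.5705,-.1950,.0965])
c=cap('side','side7')
cv2.imwrite('pics/c7.png',cv2.resize(c['img'][180:350,250:430,::-1],None,fx=3.5,fy=3.5,interpolation=cv2.INTER_CUBIC))
E
```

```text
t 8.55 pos [ 0.5704 -0.1955  0.1017] F [ 0.31  0.01 -0.08] gw 0.0001
R [[0.038, 0.001, 0.999], [-0.999, -0.0, 0.038], [0.0, -1.0, 0.001]]
shift tool [-0.0005  0.0052  0.0001]
```

View pics/c7.png

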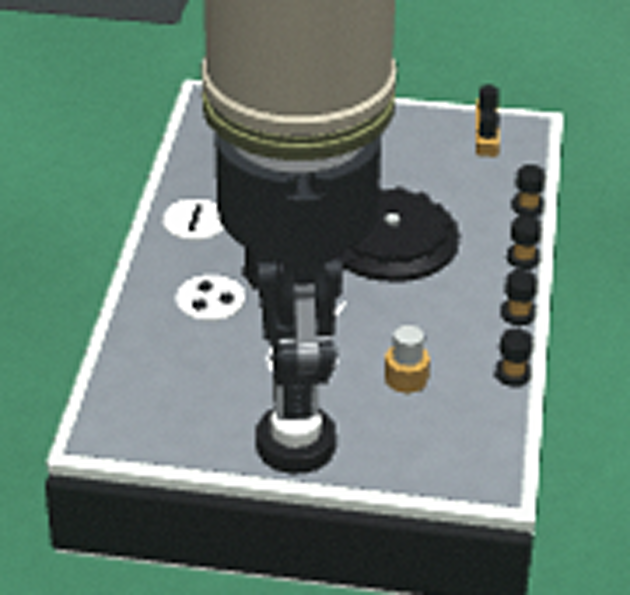

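The tip is centred over the key. Pressing gently while watching the force.

Request:
step_arm(moves="0 0 0 0 0.003 0 0;0 0 0 0 0.002 0 0;0 0 0 0 0.002 0 0;0 0 0 0 0.002 0 0;0 0 0 0 0.001 0 0;0 0 0 0 0.001 0 0;0 0 0 0 0 0 0;0 0 0 0 0 0 0")

```text
t: 9.4
ee_pos: [0.5703, -0.1955, 0.091]
orientation: [0.509, -0.509, 0.49, -0.491]
force: [-1.4, 0.5, 7.5]
grip_width: -0.0001
```

Request:
step_arm(moves="0 0 0 0 0.0005 0 0;0 0 0 0 0.0005 0 0;0 0 0 0 0 0 0;0 0 0 0 0 0 0;0 0 0 0 0 0 0;0 0 0 0 0 0 0;0 0 0 0 0 0 0;0 0 0 0 0 0 0")

```text
t: 10.2
ee_pos: [0.5704, -0.1956, 0.0909]
orientation: [0.509, -0.509, 0.49, -0.491]
force: [-5.1, 2.4, 13.6]
grip_width: 0.0002
```

The key is at its hard stop: force rose to 13.6 N with no further travel. Releasing and moving clear.

Request:
step_arm(moves="0 0 0 0 -0.004 0 0;0 0 0 0 -0.006 0 0;0 0 0 0 -0.01 0 0;0 0 0 0 -0.03 0 0;0 0 0 0 -0.03 0 0;0 0 0 0 -0.03 0 0;0 0 0 0 0 -0.04 0;0 0 0 0 0 -0.04 0")

```text
t: 11.0
ee_pos: [0.4902, -0.1987, 0.2008]
orientation: [0.51, -0.509, 0.489, -0.491]
force: [-1.2, 0.3, 0.8]
grip_width: -0.0001
```

Request:
step_arm(moves="0 0 0 0 0 -0.04 0;0 0 0 0 0 -0.04 0;0 0 0 0 0 0 0;0 0 0 0 0 0 0;0 0 0 0 0 0 0;0 0 0 0 0 0 0;0 0 0 0 0 0 0;0 0 0 0 0 0 0")

```text
t: 11.8
ee_pos: [0.4106, -0.2014, 0.1992]
orientation: [-0.509, 0.51, -0.49, 0.49]
force: [0.6, -0.3, 0.2]
grip_width: -0.0001
```

```bash
python3 - <<'E'
from h import *
go([0,0,0])
t=cap('top','top8');c=cap('side','side8')
for n,p in [('key',[.5705,-.195,.0965])]:
  for a in(t,c): u,v=proj(a,p);print(n,u,v,dpt(a,round(u),round(v)).round(4))
a=c['img'][190:350,255:420,::-1];b=t['img'][140:300,220:420,::-1]
cv2.imwrite('pics/c8.png',np.hstack([cv2.resize(x,(400,400),interpolation=2) for x in(a,b)]))
E
```

```text
t 11.8 pos [ 0.4106 -0.2014  0.1992] F [ 0.59 -0.31  0.23] gw -0.0001
R [[0.038, -0.0, 0.999], [-0.999, 0.0, 0.038], [-0.0, -1.0, -0.0]]
shift tool [-0.2169  0.1994 -0.4025]
key 384.0525384207023 230.97691718593046 [ 0.5704 -0.1949  0.0966]
key 333.468085496751 298.50202938397604 [ 0.5696 -0.1964  0.0967]
```

View pics/c8.png

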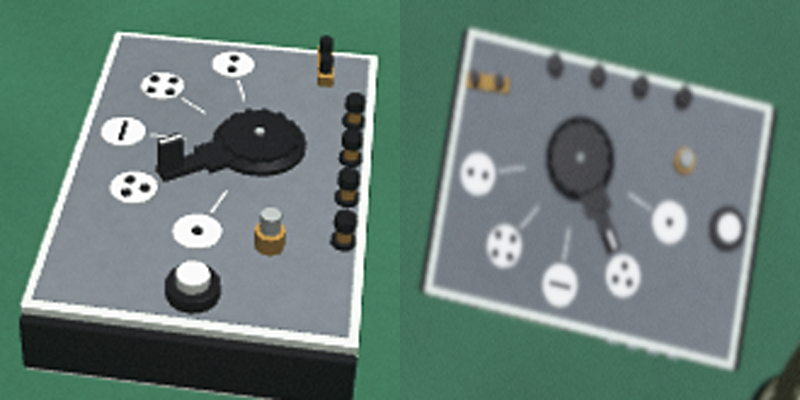

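The tab points at the three-dot label (top view, right panel, about (622,275)). The key is back up at z = 0.0966, and the adapter and link have not moved. Handing in.

```bash
python3 -c "
from station import ctrl
print(ctrl.finish_job())"
```

```text
the job is handed in; nothing more can be done
None
```

The selector is set to the three-dot label, and the start key was pressed fully down afterwards and came back up. I handed the job in at about 12 s of the 54 s allowed.

- **Selector:** I pushed the tab one step anticlockwise with the closed fingertips. It sprang clear of the finger into the three-dot place. The tab then appeared at wrist pixel (217,103), against a computed (217,100) for that place. The final top view shows it still pointing there.
- **Start key:** I pressed it down to its stop at z = 0.091. The force rose to about 14 N with almost no further travel, where 5 N is enough. After release its top was back at z = 0.0966, as before.
- **Loose things:** The adapter and shorting link look unmoved in the last pictures. I did not check the things on the bench again, but the arm stayed well above them.

None of the checks failed. The only disagreement was about 2–3 mm in the key's position between views, and I used a value in between.

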